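Fold the inner flap down and shut the consumables box

TASK

Close up the blue consumables box on the table: with your fingertips push its upright aluminium inner flap down flat over the compartments, and only after that swing the open blue lid over it and push it fully shut. Push with the fingers alone, not with the gripper's body or the arm, and without forcing anything: pick nothing up, leave the nozzles and nuts in the box, and do not shift the things standing around it.

Things in the scene. Friction and masses are not known exactly. Their poses are not given: they have to be found in the camera images.
- box: blue steel consumables box, fixed to the table, 150 (x) x 150 (y) x 75 mm high, walls 4 mm; origin at the centre of its underside on the table; its z points up; its lid is hinged along the upper edge of its +y side and its flap along the inside of its -y side, both hinges parallel to the box's x axis. (Not the grey steel case that stands open at the back of the table.)
- lid (a joint): angle of the blue lid in rad: 0 = shut on the rim, 1.57 = upright, starts open at 1.6 to 1.85 leaning away from the box (stop at 2.0). Flat lid 158 mm along the hinge, 154 mm from hinge to free edge, 4 mm thick, with a 12 mm deep skirt round the three free sides on its inner face; the outer face is flat. The hinge is stiff and the lid stays where it is left (a push of about 2 to 4 N near the free edge moves it). When shut its top is 79 mm above the table.
- lid_hinge (a point): middle of the lid's hinge line, in the middle of the lid's thickness, 77 mm above the table, 75 mm from the box's centre toward the box's +y; does not move
- lid_edge (a point): middle of the lid's free edge, on the outer face (the upper face when shut), 154 mm from the hinge
- flap (a joint): angle of the inner flap in rad: 0 = folded down flat on its ledge inside the box (top face 60 mm above the table, 15 mm below the rim), 1.57 = upright, starts at 1.4 to 1.7 (stop at 1.75). Flat aluminium plate 136 mm along the hinge, 102 mm from hinge to free edge, 4 mm thick, with a 7 mm rolled free edge. It folds toward the box's +y. The hinge is stiff and the flap stays where it is left (a push of about 1 to 3 N near the free edge moves it).
- flap_hinge (a point): middle of the flap's hinge line, in the middle of the flap's thickness, 58 mm above the table, 67 mm from the box's centre toward the box's -y; does not move
- flap_edge (a point): middle of the flap's free edge, in the middle of its thickness, 102 mm from the hinge
- gas_nozzle_1: pale yellow conical gas nozzle, 68 mm long, 21 mm thick, lying loose in the box's -x compartment; leave it there
- gas_nozzle_2: pink copper conical gas nozzle, 68 mm long, 21 mm thick, lying loose in the box's -x compartment; leave it there
- nut_m20: steel nut, 34 x 30 x 16 mm, lying loose in the box's +x compartment; leave it there
- nut_m16: steel nut, 27 x 24 x 13 mm, lying loose in the box's +x compartment; leave it there
- tin: dark grey tin with screw lid, 74 mm diameter, 69 mm high, loose on the table beyond the box, to its left as the robot sees it; origin under its centre; leave it
- tube: rusty square tube offcut, 30 x 75 x 30 mm, loose on the table to the left of the box; leave it
- pipe: rusty pipe offcut, 43 mm diameter, 56 mm high, standing loose to the left of the box; leave it
- magnet: red welding magnet, 70 x 70 x 16 mm, lying loose to the left of the box; leave it

How it is judged:
On the way, in this order (a step that is already met when the one before it is completed fails the run):
1. the flap is folded down flat while the lid is still open (value of joint flap below 0.08 rad and value of joint lid above 1.2 rad), for 0.1 s.
2. the lid is shut over the folded flap (value of joint lid below 0.06 rad and value of joint flap below 0.08 rad), for 0.2 s.
At the end, for the whole second after the job is handed in: The lid is shut (within 0.06 rad) over the flap folded flat (within 0.08 rad), both at rest; the nozzles and nuts lie in the box (origins under 50 mm above its underside), and the tin, tube, pipe and magnet are within 20 mm of where they stood (all of step 2 and velocity of joint flap between -0.05 and 0.05 rad/s and velocity of joint lid between -0.05 and 0.05 rad/s and z of each of gas_nozzle_1, gas_nozzle_2, nut_m20, nut_m16 in the frame of box below 0.05 m and distance of each of tin, tube, pipe, magnet from where it was at the start of the episode below 0.02 m); the robot touches nothing.
It fails at once if the lid is brought down over a flap that is still standing (value of joint lid below 0.8 rad and value of joint flap above 0.15 rad).
It fails at once if a nozzle or nut is lifted out of the box (z of any of gas_nozzle_1, gas_nozzle_2, nut_m20, nut_m16 in the frame of box above 0.06 m).
It fails at once if a thing beside the box is shifted by more than 20 mm or lifted (distance of any of tin, tube, pipe, magnet from where it was at the start of the episode above 0.02 m).
It fails at once if the flap or the lid is pushed with the gripper's body or the arm instead of the fingers (over 4 N) (contact force between the arm and flap above 4 N or contact force between the arm and lid above 4 N).
It fails at once if the flap or the lid is forced (over 50 N) (contact force between the fingers and flap above 50 N or contact force between the fingers and lid above 50 N).
It also fails if it takes over 58 s, if anything falls off the work surface, if the arm or the gripper's body presses on something with over 40 N, if the wrist force passes 120 N, or if a joint passes its speed limit or range.

ROBOT

A 7-joint arm with a two-finger parallel gripper is mounted at the origin on a cart in front of the work surface, level with it; the furniture and walls round the work are solid. World frame = base frame: x ahead of the robot, y to its left, z up, the work surface at z = 0. Lengths are in m, angles in rad, forces in N, time in s.
With the tool pointing down it reaches from about 0.4 to 0.9 m from the base axis. Payload 5.5 kg.
Tool frame: the origin (TCP) lies midway between the tips of the shut fingers; the grasp point (between the pads) lies 19 mm behind it (arm.pinch_z is the distance from the TCP to the grasp point, in m); x points along the fingers, y is the direction in which the jaws open and shut, and the axes are right-handed (so a half turn about x gives the same grasp; the last joint's range is limited). The gripper opens to 85 mm and grips with 20 to 120 N. Pads are 22 mm wide; open, the fingers measure 114 mm over their backs; the gripper's body (76 mm by 85 mm) begins 54 mm behind the grasp point. The pads swing forward as they close: fully open they stand 13 mm farther back than shut.
Start: joints at [1.541, 0.501, -0.427, 1.55, 0.221, 1.138, -0.21], TCP at [0.188, -0.622, 0.231] pointing down, gripper open.
Joint ranges: [-2.88, 2.88], [-0.31, 2.03], [-1.54, 1.56], [0.2, 2.42], [-1.41, 4.55], [0.19, 2.02], [-2.57, 2.57]. Speed limits (rad/s): [2.57, 2.57, 3.14, 3.14, 3.14, 3.14, 3.14].

INTERFACE

Orientations are given as a unit quaternion [w, x, y, z].
In Python, from workcell import arm gives the robot as it stands.
- The arm moves only by the shell command python3 -m creep 'ROWS' [FORCE]. ROWS is JSON, one flat list of numbers, 7 for each row, row after row: the closure, from 0 (fully open) to 1 (shut), then the shift along the tool's x, y, z in mm, then the turn, a rotation vector about the tool's x, y, z in degrees. A call has 1 to 12 rows; each row shifts and turns the commanded pose from where the row before left it, along the tool's axes as they then stand; what a row does not reach is not made up. A row lasts 1/10 s, in which the tool goes at most 50 mm and 8.59 degrees, less where a joint would pass 70% of its speed; a pose out of reach is approached as far as the arm can. A call with a gripper value outside its range is refused whole. The fingers move at their own pace and stop on an object; FORCE is the grip in N (left out, the last holds). Time passes only in rows, so rows that do not move let the fingers close. It gives the time, the measured TCP pose, the force and the opening at its end, in the units of the state.
- arm.get_obs(): the state, without advancing time (a new reading comes with each control period).
- arm.snapshot(name): name is "scene" or "top" or "wrist"; returns a dict with "frame" (384x512x3 uint8, blue, green, red), "K" (3x3 intrinsics, pixels), "eye" and "orientation" of the camera in the world; the wrist camera has in their place "tool_from_camera" (4x4, takes a point from camera to tool coordinates, whose origin is the TCP and whose axes are the tool frame's). Camera axes: x right, y up, looking along -z (the intrinsics and any distortion apply to the point x, -y, -z); pixel columns grow to the right and rows downward; lengths in m; the calibration is good to about 2 mm. The wrist camera is an equidistant fisheye: a pixel r from the principal point sees the ray r / f radians off the axis. A picture is of the moment at which its call begins: read the wrist's pose just before it. There is no depth.
- arm.sign_off(): hands the job in, once; it reports no verdict.
The state is a dict: "time": time; "q": joint angles; "qd": joint speeds; "tau": joint torques, N m; "position": TCP position; "tool_rot": TCP orientation; "wrist_force": force on the tool from outside, world axes, zero at the start; "moment": the same for the moment, N m; "grip_width": finger opening in m.
Only numpy, scipy, OpenCV 4.12 (cv2) and the standard library are available. Lean on these libraries where they do the work, as an engineer would, in place of code of your own. Each camera call takes 0.05 s, during which the arm holds its last target.

## Working session

There is one attempt and no reset: what is moved stays moved. The work goes in short steps, Python scripts to look and compute and a shell command to move; the robot and the scene stay as the last step left them, time stands still between calls to the robot, and variables do not carry over. Pictures are saved under pics/ and viewed, and the job is handed in when it is done.

```bash
ls; mkdir -p pics; python3 - <<'E'
from workcell import arm
import cv2,numpy as np
o=arm.get_obs();print(o)
for n in("scene","top","wrist"):
    s=arm.snapshot(n);cv2.imwrite(f"pics/{n}0.png",s["frame"]);np.savez(f"pics/{n}0.npz",**s)
    print(n,{k:np.round(v,4).tolist() for k,v in s.items() if k!="frame"})
E
```

```text
pics
{'time': 0.0, 'q': array([ 1.54121304,  0.50186115, -0.42677907,  1.5515334 ,  0.22081681,
        1.13830172, -0.21029133]), 'qd': array([ 0.00046943, -0.00037848,  0.00020389, -0.00026592,  0.00012772,
       -0.00030135,  0.00047746]), 'tau': array([ 4.13083353e-05, -5.69517517e+01, -5.81615970e+00, -2.80939239e+01,
        1.08026186e-02,  1.17676123e-02,  1.48994161e-05]), 'position': array([ 0.18733474, -0.62164458,  0.23021526]), 'tool_rot': array([-0.10245594, -0.69944758, -0.10388788,  0.69963074]), 'wrist_force': array([-0.28789829, -0.44440958, -0.50786004]), 'moment': array([0.03743131, 0.00058908, 0.03806559]), 'grip_width': 0.08583267532640479}
scene {'K': [[392.8029, 0.0, 256.4645], [0.0, 392.8029, 193.1005], [0.0, 0.0, 1.0]], 'eye': [0.2153, -0.5023, 0.7519], 'orientation': [0.889, 0.3591, -0.1009, -0.2657]}
top {'K': [[355.5647, 0.0, 257.647], [0.0, 355.5647, 190.9936], [0.0, 0.0, 1.0]], 'eye': [0.4382, 0.0617, 1.1005], 'orientation': [-0.7044, -0.0479, 0.0491, 0.7065]}
wrist {'K': [[297.3186, 0.0, 259.5685], [0.0, 297.3186, 187.8421], [0.0, 0.0, 1.0]], 'tool_from_camera': [[0.0016, 0.2724, -0.9622, -0.1424], [1.0, -0.0009, 0.0014, 0.0013], [-0.0005, -0.9622, -0.2724, -0.0705], [0.0, 0.0, 0.0, 1.0]]}
```

View pics/scene0.png

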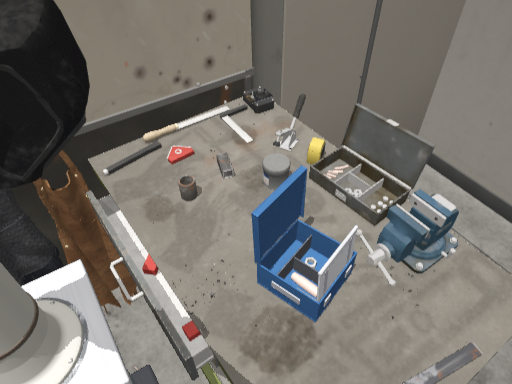

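View pics/top0.png

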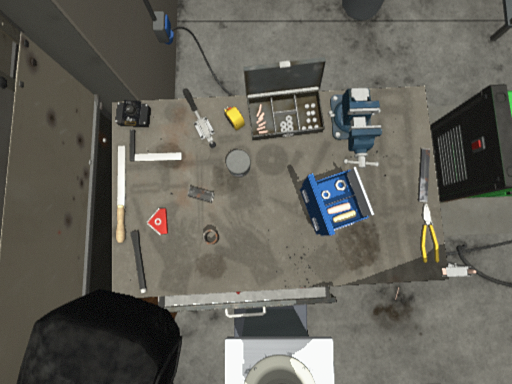

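View pics/wrist0.png

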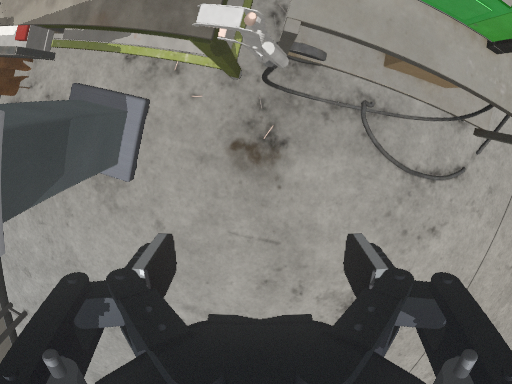

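The scene view shows the blue box near (305,265), its lid at (280,215) and the flap at (340,262). In the top view the box is at (335,203), with the lid leaning left at (303,195) and the flap at right (362,190). I'll zoom in next.

```bash
python3 - <<'E'
import cv2
s=cv2.imread("pics/scene0.png")[155:325,235:375]; cv2.imwrite("pics/sz.png",cv2.resize(s,None,fx=3.5,fy=3.5,interpolation=cv2.INTER_CUBIC))
s=cv2.imread("pics/top0.png")[150:250,275:390]; cv2.imwrite("pics/tz.png",cv2.resize(s,None,fx=6,fy=6,interpolation=cv2.INTER_CUBIC))
E
```

```text
(no output)
```

View pics/sz.png

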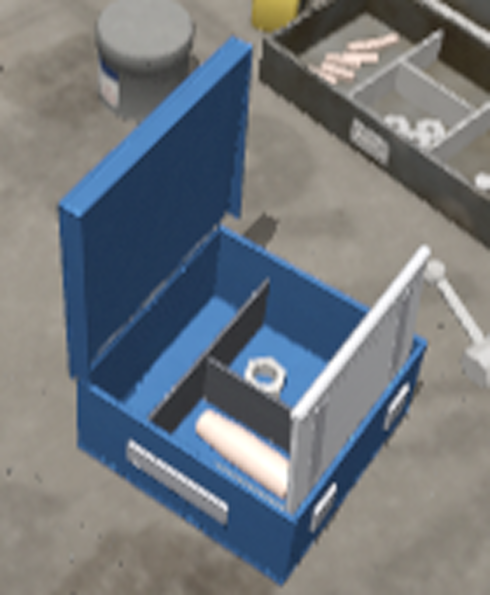

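View pics/tz.png

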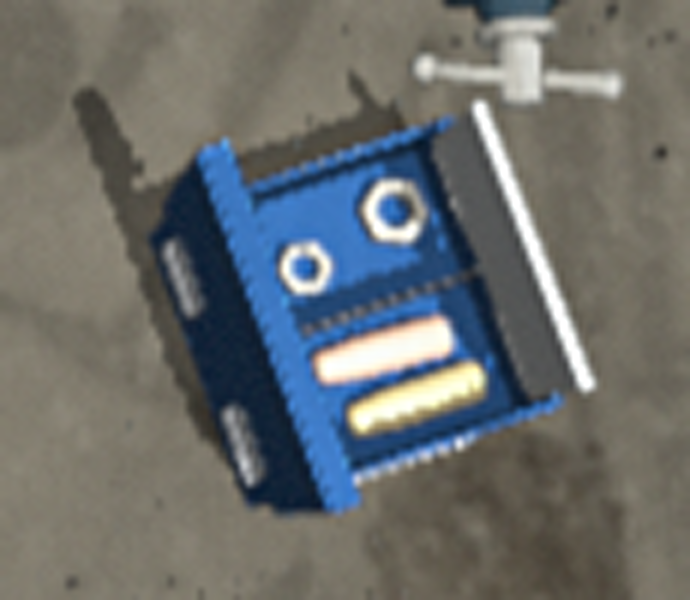

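```bash
cat > h.py <<'E'
import numpy as np
from scipy.spatial.transform import Rotation as R
def ray(n,p,tag="0"):
    s=np.load(f"pics/{n}{tag}.npz"); K=s["K"]; q=s["orientation"]
    d=np.array([(p[0]-K[0,2])/K[0,0],-(p[1]-K[1,2])/K[1,1],-1]); d=R.from_quat(np.roll(q,-1)).apply(d)
    return s["eye"],d/np.linalg.norm(d)
def tri(a,b,tag="0"):
    e1,d1=ray("scene",a,tag);e2,d2=ray("top",b,tag)
    t=np.linalg.lstsq(np.c_[d1,-d2],e2-e1,rcond=None)[0]
    p,q=e1+t[0]*d1,e2+t[1]*d2
    return (p+q)/2,np.linalg.norm(p-q)
def plane(n,p,z,tag="0"):
    e,d=ray(n,p,tag); return e+d*(z-e[2])/d[2]
S=lambda x,y:(235+x/3.5,155+y/3.5)
T=lambda x,y:(275+x/6,150+y/6)
E
python3 - <<'E'
from h import *
P={"flapfar":(S(427,250),T(480,102)),"flapnear":(S(295,415),T(590,388)),"lidfar":(S(238,38),T(207,147)),"lidnear":(S(65,207),T(325,510)),
"boxfar":(S(425,345),T(452,122)),"boxnear":(S(297,517),T(560,400))}
for k,(a,b) in P.items():
    p,e=tri(a,b); print(k,np.round(p,3),round(e,4))
print("rim75 boxfar",plane("top",T(452,122),.075),plane("top",T(560,400),.075))
print("scene rim", [np.round(plane("scene",S(*p),.075),3) for p in((425,345),(297,517),(78,385),(222,228))])
print("vise handle ends", [np.round(plane("top",T(*p),.08),3) for p in((425,68),(615,85))])
print("shadowless tin", np.round(plane("top",(237,161),.069),3))
print("hinge end top nozzle label", [np.round(plane("top",T(*p),.075),3) for p in((245,190),(355,480))])
E
```

```text
flapfar [ 0.633 -0.203  0.158] 0.0002
flapnear [ 0.504 -0.246  0.16 ] 0.0001
lidfar [ 0.599 -0.069  0.231] 0.0004
lidnear [ 0.452 -0.115  0.225] 0.0034
boxfar [ 0.641 -0.213  0.073] 0.0009
boxnear [ 0.505 -0.259  0.076] 0.0017
rim75 boxfar [ 0.640317  -0.2126304  0.075    ] [ 0.50418919 -0.25928002  0.075     ]
scene rim [array([ 0.64 , -0.214,  0.075]), array([ 0.506, -0.259,  0.075]), array([ 0.454, -0.124,  0.075]), array([ 0.595, -0.076,  0.075])]
vise handle ends [array([ 0.666, -0.199,  0.08 ]), array([ 0.657, -0.292,  0.08 ])]
shadowless tin [0.671 0.121 0.069]
hinge end top nozzle label [array([ 0.607, -0.11 ,  0.075]), array([ 0.466, -0.159,  0.075])]
```

```bash
cat >> h.py <<'E'
C=np.array([0.5485,-0.168,0]); a=np.deg2rad(18.7)
ux=np.array([np.cos(a),np.sin(a),0]);uy=np.array([-np.sin(a),np.cos(a),0])
def st():
    from workcell import arm
    o=arm.get_obs(); r=R.from_quat(np.roll(o["tool_rot"],-1)); return o,r
def box(p): return np.array([(p-C)@ux,(p-C)@uy,p[2]])
def rep(*targets):
    o,r=st(); p=o["position"]
    print("t",round(o["time"],2),"box mm",np.round(box(p)*1e3,1),"F",np.round(o["wrist_force"],1),"w",round(o["grip_width"],4),"q",np.round(o["q"],2))
    M=np.array([[ux[0],uy[0],0],[ux[1],uy[1],0],[0,0,1]])
    print("axes in box(cols x,y,z)\n",np.round(M.T@r.as_matrix(),3))
    for t in targets:
        w=C+M@(np.array(t)/1e3); print(t,"tool delta mm",np.round(r.inv().apply(w-p)*1e3,1)); p=w
E
python3 -c "
from h import *
rep((-10,-130,250))
o,r=st()
M=np.array([[ux[0],uy[0],0],[ux[1],uy[1],0],[0,0,1]])
for s in (1,-1):
  X=np.array([0,0,-1.]);Y=M@np.array([s,0,0.]);Z=np.cross(X,Y)
  print(s,(r.inv()*R.from_matrix(np.c_[X,Y,Z])).as_rotvec(degrees=True))
"
```

```text
t 0.15 box mm [-487.5 -314.1  230.5] F [ 0.8 -0.3  0.1] w 0.0855 q [ 1.54  0.5  -0.43  1.55  0.22  1.14 -0.21]
axes in box(cols x,y,z)
 [[ 0.    -0.034 -0.999]
 [ 0.001 -0.999  0.034]
 [-1.    -0.001 -0.   ]]
(-10, -130, 250) tool delta mm [ -19.2 -200.1 -471.1]
1 [-9.19217047e+01 -6.90116472e-02  6.34131748e-02]
-1 [8.80782601e+01 6.28346632e-02 6.83820614e-02]
```

```bash
python3 -m creep '[1,-2,0,0,8,0,0, 1,-2,0,0,8,0,0, 1,-2,0,0,8,0,0, 1,-2,0,0,8,0,0, 1,-2,0,0,8,0,0, 1,-2,0,0,8,0,0, 1,-2,0,0,8,0,0, 1,-2,0,0,8,0,0, 1,-2,0,0,8,0,0, 1,-2,0,0,8,0,0, 1,0,0,0,8,0,0]' 40
python3 -c "
from h import *
rep((-10,-140,250),(-10,-105,140))"
```

```text
time: 1.25
position: [0.1877, -0.6222, 0.2512]
tool_rot: [0.413, -0.574, 0.413, 0.574]
wrist_force: [0.7, -0.2, -0.4]
grip_width: -0.0001
t 1.25 box mm [-487.4 -314.5  251.2] F [ 0.7 -0.2 -0.4] w -0.0001 q [ 1.32  0.45 -0.12  1.54  0.06  1.15 -1.63]
axes in box(cols x,y,z)
 [[ 0.    -1.     0.004]
 [ 0.     0.004  1.   ]
 [-1.    -0.     0.   ]]
(-10, -140, 250) tool delta mm [   1.3 -476.7  176.6]
(-10, -105, 140) tool delta mm [110.    0.2  35. ]
```

```bash
python3 -m creep '[1,0,-40,15,0,0,0, 1,0,-40,15,0,0,0, 1,0,-40,15,0,0,0, 1,0,-40,15,0,0,0, 1,0,-40,15,0,0,0, 1,0,-40,15,0,0,0, 1,0,-40,15,0,0,0, 1,0,-40,15,0,0,0, 1,0,-40,15,0,0,0, 1,0,-40,15,0,0,0, 1,0,-40,12,0,0,0, 1,0,-36,12,0,0,0]'
python3 -c "
from h import *
rep((-10,-140,250),(-10,-105,140))"
```

```text
time: 2.45
position: [0.5837, -0.3026, 0.251]
tool_rot: [0.412, -0.575, 0.411, 0.575]
wrist_force: [0.3, -1.1, 0.1]
grip_width: 0.0001
t 2.45 box mm [  -9.8 -138.8  251. ] F [ 0.3 -1.1  0.1] w 0.0001 q [ 0.64  0.48 -0.29  1.51  0.14  1.17 -2.48]
axes in box(cols x,y,z)
 [[ 0.    -1.    -0.002]
 [ 0.001 -0.002  1.   ]
 [-1.    -0.     0.001]]
(-10, -140, 250) tool delta mm [ 1.   0.2 -1.2]
(-10, -105, 140) tool delta mm [ 1.10e+02 -1.00e-01  3.49e+01]
```

```bash
python3 -m creep '[1,30,0,0,0,0,0, 1,30,0,0,0,0,0, 1,30,0,0,0,0,0, 1,18,0,12,0,0,0, 1,0,0,12,0,0,0, 1,0,0,0,0,0,0]'
python3 - <<'E'
from h import *
rep((-10,-70,140))
from workcell import arm
import cv2
a=arm.snapshot("scene")["frame"][120:325,205:405];b=arm.snapshot("top")["frame"][140:250,270:390]
cv2.imwrite("pics/p1.png",np.hstack([cv2.resize(a,(400,410)),cv2.resize(b,(400,410))]))
E
```

```text
time: 3.05
position: [0.5745, -0.2789, 0.1433]
tool_rot: [0.411, -0.575, 0.411, 0.576]
wrist_force: [0.8, 0.4, 0.9]
grip_width: 0.0
t 3.05 box mm [ -10.9 -113.4  143.3] F [0.8 0.4 0.9] w 0.0 q [ 0.59  0.55 -0.25  1.66  0.16  0.95 -2.52]
axes in box(cols x,y,z)
 [[-0.    -1.    -0.004]
 [ 0.002 -0.004  1.   ]
 [-1.     0.     0.002]]
(-10, -70, 140) tool delta mm [ 3.4 -1.1 43.3]
```

View pics/p1.png

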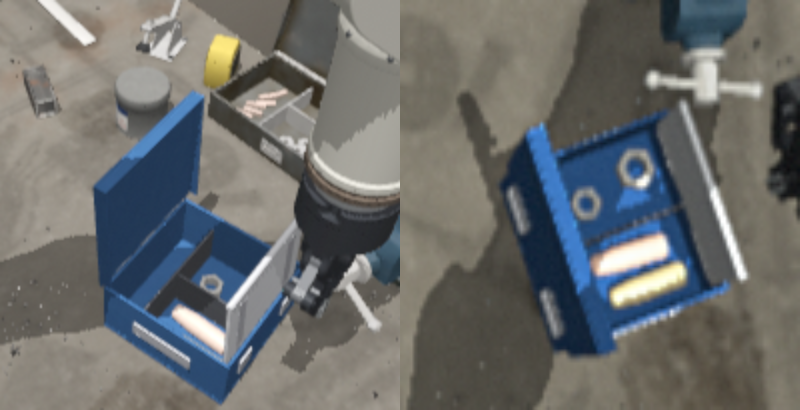

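The fingers are behind the flap's middle, clear of the vise handle. I'll push along an arc.

```bash
python3 -m creep '[1,3,0,10,0,0,0, 1,2,0,10,0,0,0, 1,3,0,8,0,0,0, 1,0,0,8,0,0,0, 1,1,0,8,0,0,0, 1,3,0,8,0,0,0]'
python3 -c "
from h import *
rep((-10,-42,124))"
```

```text
time: 3.75
position: [0.5583, -0.2324, 0.1319]
tool_rot: [-0.412, 0.576, -0.412, -0.574]
wrist_force: [0.1, -2.2, 2.5]
grip_width: -0.0001
t 3.75 box mm [-11.4 -64.2 131.9] F [ 0.1 -2.2  2.5] w -0.0001 q [ 0.48  0.5  -0.17  1.76  0.1   0.88 -2.55]
axes in box(cols x,y,z)
 [[ 0.001 -1.    -0.001]
 [-0.002 -0.001  1.   ]
 [-1.    -0.001 -0.002]]
(-10, -42, 124) tool delta mm [ 7.9 -1.4 22.2]
```

```bash
python3 -m creep '[1,0,0,-3,-8,0,0, 1,0,0,0,-8,0,0, 1,0,0,0,-6,0,0, 1,0,0,0,0,0,0]'
python3 -c "
from h import *
rep((-10,-53,129),(-10,-42,124),(-10,-26,112),(-10,-14,96),(-10,-6,79))"
```

```text
time: 4.15
position: [0.5586, -0.2348, 0.1311]
tool_rot: [0.294, -0.643, 0.294, 0.643]
wrist_force: [-0.1, -0.8, 0.6]
grip_width: -0.0001
t 4.15 box mm [-11.8 -66.5 131.1] F [-0.1 -0.8  0.6] w -0.0001 q [ 0.55  0.51 -0.25  1.75  0.16  0.89 -2.2 ]
axes in box(cols x,y,z)
 [[-0.    -0.926 -0.377]
 [ 0.    -0.377  0.926]
 [-1.    -0.     0.   ]]
(-10, -53, 129) tool delta mm [ 2.1 -6.8 11.8]
(-10, -42, 124) tool delta mm [ 5.  -4.1 10.2]
(-10, -26, 112) tool delta mm [12.  -6.  14.8]
(-10, -14, 96) tool delta mm [16.  -4.5 11.1]
(-10, -6, 79) tool delta mm [17.  -3.   7.4]
```

```bash
python3 -m creep '[1,1,-4,6,0,0,0, 1,1,-3,6,0,0,0, 1,3,-2,5,0,0,0, 1,3,-2,5,0,0,0, 1,4,-2,5,0,0,0, 1,4,-2,5,0,0,0, 1,5,-2,4,0,0,0, 1,8,-2,5,0,0,0, 1,8,-2,5,0,0,0]'
python3 -c "
from h import *
rep((-10,-7,79),(-10,-3,66))"
```

```text
time: 5.05
position: [0.5447, -0.1861, 0.0937]
tool_rot: [-0.295, 0.643, -0.294, -0.643]
wrist_force: [1.0, 0.5, 1.4]
grip_width: -0.0003
t 5.05 box mm [ -9.4 -15.9  93.7] F [1.  0.5 1.4] w -0.0003 q [ 0.48  0.52 -0.25  1.85  0.18  0.79 -2.29]
axes in box(cols x,y,z)
 [[ 0.    -0.927 -0.376]
 [ 0.    -0.376  0.927]
 [-1.    -0.    -0.   ]]
(-10, -7, 79) tool delta mm [14.7 -2.8  8.5]
(-10, -3, 66) tool delta mm [13.  -1.5  3.7]
```

```bash
python3 -m creep '[1,7,-1,4,0,0,0, 1,7,-1,4,0,0,0, 1,6,-1,2,0,0,0, 1,5,0,1,0,0,0, 1,0,0,0,0,0,0]'
python3 - <<'E'
from h import *
rep((-10,-3,62))
from workcell import arm
import cv2
a=arm.snapshot("scene")["frame"][120:325,205:405];b=arm.snapshot("top")["frame"][140:250,270:390]
cv2.imwrite("pics/p2.png",np.hstack([cv2.resize(a,(400,410)),cv2.resize(b,(400,410))]))
E
```

```text
time: 5.55
position: [0.5388, -0.176, 0.0683]
tool_rot: [0.294, -0.642, 0.294, 0.644]
wrist_force: [0.4, -0.0, 0.4]
grip_width: 0.0004
t 5.55 box mm [-11.7  -4.5  68.3] F [ 0.4 -0.   0.4] w 0.0004 q [ 0.46  0.55 -0.25  1.88  0.19  0.74 -2.32]
axes in box(cols x,y,z)
 [[-0.002 -0.927 -0.376]
 [ 0.001 -0.376  0.927]
 [-1.     0.001  0.002]]
(-10, -3, 62) tool delta mm [ 6.3 -2.2  0.7]
```

View pics/p2.png

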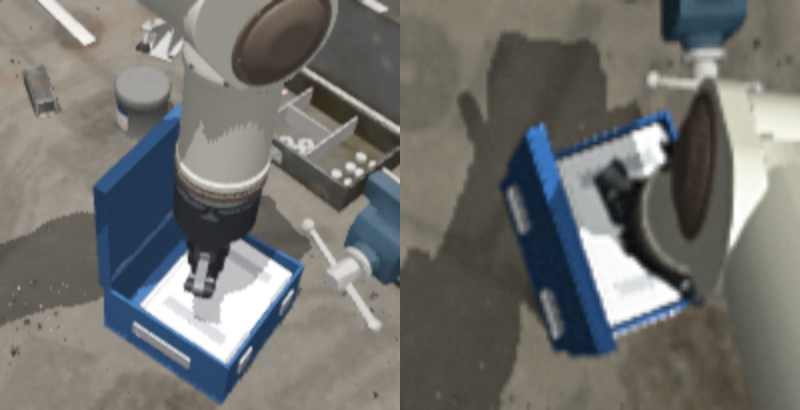

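The flap is nearly flat: the white plate sits inside the rim around (210,300), and the lid is untouched. I'll press on down in small steps and watch the force.

```bash
for i in 1; do :; done; python3 -m creep '[1,4,-1,1,0,0,0, 1,2,0,0,0,0,0, 1,0,0,0,0,0,0]'
python3 -m creep '[1,2,0,0,0,0,0, 1,0,0,0,0,0,0]'
```

```text
time: 5.95
position: [0.5398, -0.175, 0.0631]
tool_rot: [0.295, -0.643, 0.295, 0.643]
wrist_force: [-0.2, -0.3, -0.8]
grip_width: 0.0002
time: 6.15
position: [0.5398, -0.1749, 0.0611]
tool_rot: [0.294, -0.643, 0.294, 0.643]
wrist_force: [0.3, -0.3, -0.3]
grip_width: -0.0
```

```bash
python3 -m creep '[1,1.5,0,0,0,0,0, 1,0,0,0,0,0,0]'
python3 -m creep '[1,1.5,0,0,0,0,0, 1,0,0,0,0,0,0]'
```

```text
time: 6.35
position: [0.5399, -0.1748, 0.0601]
tool_rot: [0.294, -0.643, 0.294, 0.643]
wrist_force: [-1.6, 0.3, 3.7]
grip_width: -0.0
time: 6.55
position: [0.5399, -0.1749, 0.0599]
tool_rot: [-0.294, 0.643, -0.295, -0.643]
wrist_force: [-5.2, 1.8, 15.5]
grip_width: -0.0003
```

15 N at z=0.060 with no further give, so the flap is flat on its ledge. Lifting away now.

```bash
python3 -m creep '[1,-10,2,-5,0,0,0, 1,-25,2,-5,0,0,0, 1,-40,0,0,0,0,0, 1,-40,0,0,0,0,0, 1,-40,0,0,0,0,0, 1,-40,0,0,0,0,0, 1,-25,0,0,0,0,0, 1,0,0,0,0,0,0]'
python3 - <<'E'
from h import *
rep((-10,140,285),(-10,125,195))
from workcell import arm
import cv2
a=arm.snapshot("scene")["frame"][120:325,205:405];b=arm.snapshot("top")["frame"][140:250,270:390]
cv2.imwrite("pics/p3.png",np.hstack([cv2.resize(a,(400,410)),cv2.resize(b,(400,410))]))
E
```

```text
time: 7.35
position: [0.546, -0.1861, 0.2833]
tool_rot: [-0.295, 0.646, -0.294, -0.64]
wrist_force: [0.3, -0.0, -0.2]
grip_width: 0.0006
t 7.35 box mm [ -8.2 -16.4 283.3] F [ 0.3 -0.  -0.2] w 0.0006 q [ 0.52  0.3  -0.29  1.69  0.09  1.16 -2.23]
axes in box(cols x,y,z)
 [[ 0.007 -0.927 -0.376]
 [-0.005 -0.376  0.927]
 [-1.    -0.004 -0.008]]
(-10, 140, 285) tool delta mm [ -2.6 -57.1 145.6]
(-10, 125, 195) tool delta mm [ 90.1   6.  -13.2]
```

View pics/p3.png

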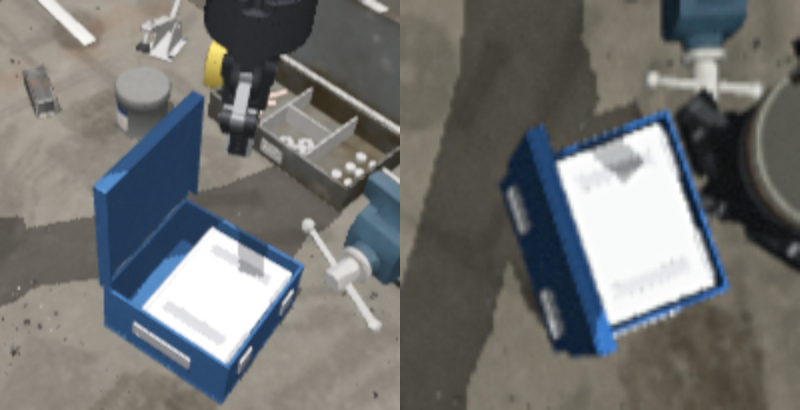

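```bash
python3 -m creep '[1,-3,-11,29,0,0,0, 1,0,-11,29,0,0,0, 1,0,-12,29,0,0,0, 1,0,-12,29,0,0,0, 1,0,-11,29,0,0,0, 1,0,0,0,0,0,0, 1,25,0,0,0,0,0, 1,30,0,0,0,0,0, 1,25,0,0,0,0,0, 1,0,0,0,0,0,0]'
python3 - <<'E'
from h import *
rep((-10,105,200))
from workcell import arm
import cv2
a=arm.snapshot("scene")["frame"][120:325,205:405];b=arm.snapshot("top")["frame"][140:250,270:390]
cv2.imwrite("pics/p4.png",np.hstack([cv2.resize(a,(400,410)),cv2.resize(b,(400,410))]))
E
```

```text
time: 8.45
position: [0.4882, -0.0388, 0.1969]
tool_rot: [0.294, -0.64, 0.296, 0.646]
wrist_force: [-0.9, 1.3, 0.6]
grip_width: -0.0003
t 8.45 box mm [-15.7 141.8 196.9] F [-0.9  1.3  0.6] w -0.0003 q [ 0.35  0.25 -0.37  1.97  0.11  0.95 -2.51]
axes in box(cols x,y,z)
 [[-0.008 -0.927 -0.375]
 [ 0.004 -0.375  0.927]
 [-1.     0.006  0.007]]
(-10, 105, 200) tool delta mm [ -3.3   8.5 -36.2]
```

View pics/p4.png

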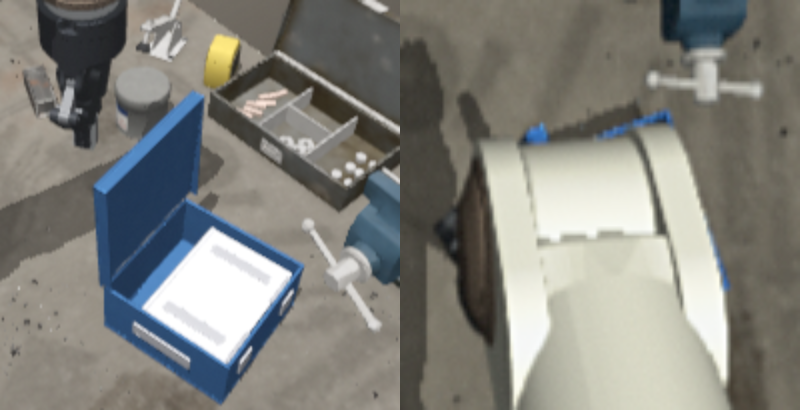

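```bash
python3 -m creep '[1,0,0,0,-8.5,0,0, 1,0,0,0,-8.5,0,0, 1,0,0,0,-8.5,0,0, 1,0,0,0,-8.5,0,0, 1,0,0,0,-8.5,0,0, 1,0,0,0,-8.5,0,0, 1,0,0,0,-8.5,0,0, 1,0,0,0,-8.5,0,0, 1,0,0,0,0,0,0]'
python3 - <<'E'
from h import *
rep((-5,110,200))
for th in (100,90,75,60,45,30,15,0):
    t=np.deg2rad(th);c,s=np.cos(t),np.sin(t); r=125
    # box-frame yz: lid direction (-c... toward -y), outer normal; corner (-15, tip)
    print(th, "TCP uy,z", np.round([75-r*c+2*s+15, 77+r*s+2*c],0))
E
```

```text
time: 9.45
position: [0.4929, -0.0386, 0.2027]
tool_rot: [0.116, 0.698, 0.115, -0.697]
wrist_force: [0.2, 0.6, 1.9]
grip_width: -0.0001
t 9.45 box mm [-11.2 140.4 202.7] F [0.2 0.6 1.9] w -0.0001 q [ 0.51  0.27 -0.56  1.96  0.17  0.96 -1.38]
axes in box(cols x,y,z)
 [[ 0.002  0.002 -1.   ]
 [-0.001 -1.    -0.002]
 [-1.     0.001 -0.002]]
(-5, 110, 200) tool delta mm [ 2.8 30.4 -6.1]
100 TCP uy,z [114. 200.]
90 TCP uy,z [ 92. 202.]
75 TCP uy,z [ 60. 198.]
60 TCP uy,z [ 29. 186.]
45 TCP uy,z [  3. 167.]
30 TCP uy,z [-17. 141.]
15 TCP uy,z [-30. 111.]
0 TCP uy,z [-35.  79.]
```

```bash
python3 -m creep '[1,0,10,-1,0,0,0, 1,1,10,-1,0,0,0, 1,0,8,-1,0,0,0, 1,0,7,-1,0,0,0, 1,0,6,0,0,0,0, 1,0,6,0,0,0,0, 1,0,6,0,0,0,0, 1,0,6,0,0,0,0, 1,1,6,0,0,0,0, 1,1,6,0,0,0,0, 1,1,6,0,0,0,0, 1,0,0,0,0,0,0]'
python3 - <<'E'
from h import *
rep((-5,60,198),(-5,29,186))
from workcell import arm
import cv2
a=arm.snapshot("scene")["frame"][120:325,205:405];b=arm.snapshot("wrist")["frame"]
cv2.imwrite("pics/p5.png",np.hstack([cv2.resize(a,(400,410)),cv2.resize(b,(400,410))]))
E
```

```text
time: 10.65
position: [0.5208, -0.1111, 0.1971]
tool_rot: [0.115, 0.698, 0.115, -0.698]
wrist_force: [-0.4, 0.5, 0.6]
grip_width: -0.0001
t 10.65 box mm [ -8.   62.8 197.1] F [-0.4  0.5  0.6] w -0.0001 q [ 0.58  0.34 -0.51  1.88  0.2   0.97 -1.26]
axes in box(cols x,y,z)
 [[ 0.     0.    -1.   ]
 [-0.001 -1.    -0.   ]
 [-1.     0.001 -0.   ]]
(-5, 60, 198) tool delta mm [-0.9  2.8 -3. ]
(-5, 29, 186) tool delta mm [12. 31.  0.]
```

View pics/p5.png

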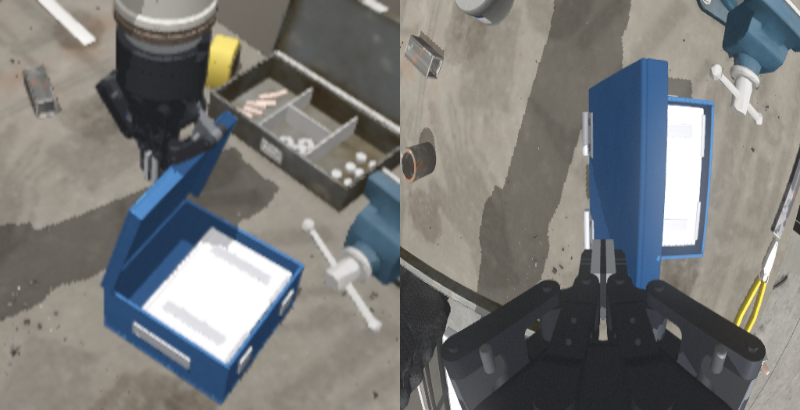

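The lid has swung inward to about 75° and the fingertips are on its outer face. Continuing the arc with the contact nearer the free edge.

```bash
python3 -m creep '[1,0,7,0,0,0,0, 1,0,7,0,0,0,0, 1,0,7,0,0,0,0, 1,0,7,0,0,0,0, 1,1,7,0,0,0,0, 1,1,5,0,0,0,0, 1,4,6,0,0,0,0, 1,5,6,0,0,0,0, 1,5,6,0,0,0,0, 1,5,6,0,0,0,0, 1,0,0,0,0,0,0]'
python3 - <<'E'
from h import *
rep((-5,-6,176),(-5,-28,148))
from workcell import arm
import cv2
a=arm.snapshot("scene")["frame"][120:325,205:405];b=arm.snapshot("wrist")["frame"]
cv2.imwrite("pics/p6.png",np.hstack([cv2.resize(a,(400,410)),cv2.resize(b,(400,410))]))
E
```

```text
time: 11.85
position: [0.5407, -0.1716, 0.1753]
tool_rot: [-0.115, -0.697, -0.115, 0.698]
wrist_force: [0.9, 0.0, -0.1]
grip_width: 0.0002
t 11.85 box mm [ -8.5  -0.9 175.3] F [ 0.9  0.  -0.1] w 0.0002 q [ 0.63  0.42 -0.47  1.81  0.23  0.96 -1.18]
axes in box(cols x,y,z)
 [[-0.001  0.    -1.   ]
 [ 0.    -1.    -0.   ]
 [-1.    -0.     0.001]]
(-5, -6, 176) tool delta mm [-0.7  5.1 -3.5]
(-5, -28, 148) tool delta mm [28. 22. -0.]
```

View pics/p6.png

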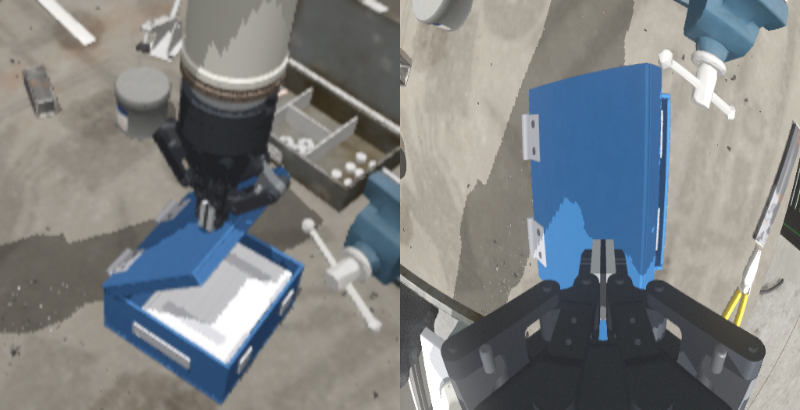

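The lid is at about 45° and closing over the flat flap. Carrying on.

```bash
python3 -m creep '[1,6,7,0,0,0,0, 1,7,6,0,0,0,0, 1,7,6,0,0,0,0, 1,7,6,0,0,0,0, 1,8,5,0,0,0,0, 1,8,4,0,0,0,0, 1,8,3,0,0,0,0, 1,8,3,0,0,0,0, 1,8,2,0,0,0,0, 1,0,0,0,0,0,0]'
python3 - <<'E'
from h import *
rep((-5,-46,95),(-5,-48,82))
from workcell import arm
import cv2
a=arm.snapshot("scene")["frame"][120:325,205:405];b=arm.snapshot("wrist")["frame"]
cv2.imwrite("pics/p7.png",np.hstack([cv2.resize(a,(400,410)),cv2.resize(b,(400,410))]))
E
```

```text
time: 12.95
position: [0.5536, -0.2107, 0.1079]
tool_rot: [-0.115, -0.697, -0.115, 0.698]
wrist_force: [-0.7, -0.2, -0.4]
grip_width: -0.0003
t 12.95 box mm [ -8.8 -42.1 107.9] F [-0.7 -0.2 -0.4] w -0.0003 q [ 0.64  0.55 -0.43  1.8   0.29  0.86 -1.16]
axes in box(cols x,y,z)
 [[-0.002  0.001 -1.   ]
 [ 0.001 -1.    -0.001]
 [-1.    -0.001  0.002]]
(-5, -46, 95) tool delta mm [12.9  3.9 -3.9]
(-5, -48, 82) tool delta mm [13.  2. -0.]
```

View pics/p7.png

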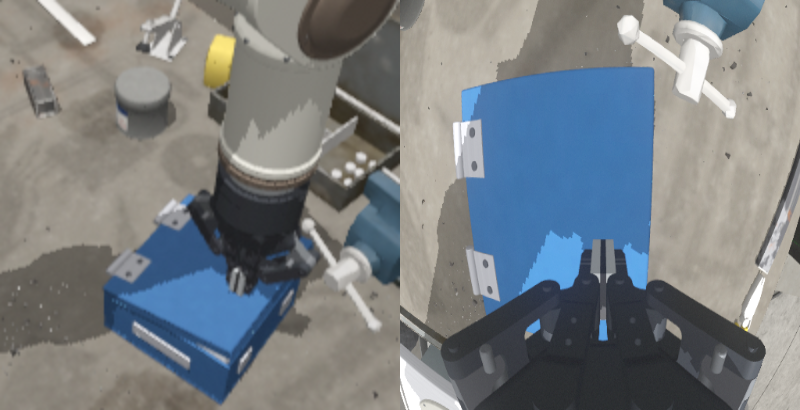

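```bash
python3 -m creep '[1,6,2,0,0,0,0, 1,6,2,0,0,0,0, 1,5,1,0,0,0,0, 1,4,0,0,0,0,0, 1,3,0,0,0,0,0, 1,0,0,0,0,0,0]'
python3 -m creep '[1,2,0,0,0,0,0, 1,0,0,0,0,0,0]'
```

```text
time: 13.65
position: [0.5558, -0.2151, 0.0848]
tool_rot: [-0.115, -0.697, -0.115, 0.698]
wrist_force: [-0.1, 0.1, -0.3]
grip_width: -0.0002
time: 13.85
position: [0.5558, -0.215, 0.0831]
tool_rot: [-0.115, -0.697, -0.115, 0.698]
wrist_force: [0.3, -0.4, -0.3]
grip_width: -0.0
```

```bash
python3 -m creep '[1,2,0,0,0,0,0, 1,0,0,0,0,0,0]'
python3 -m creep '[1,1.5,0,0,0,0,0, 1,0,0,0,0,0,0]'
python3 -m creep '[1,1,0,0,0,0,0, 1,0,0,0,0,0,0]'
```

```text
time: 14.05
position: [0.556, -0.215, 0.0812]
tool_rot: [-0.115, -0.698, -0.115, 0.698]
wrist_force: [-0.9, -0.4, 0.7]
grip_width: 0.0003
time: 14.25
position: [0.5561, -0.2149, 0.0797]
tool_rot: [-0.115, -0.698, -0.115, 0.698]
wrist_force: [0.1, -0.2, -0.6]
grip_width: 0.0001
time: 14.45
position: [0.5561, -0.2149, 0.0791]
tool_rot: [-0.115, -0.698, -0.115, 0.698]
wrist_force: [-0.7, -0.2, 4.2]
grip_width: 0.0004
```

```bash
python3 -m creep '[1,1.5,0,0,0,0,0, 1,0,0,0,0,0,0, 1,0,0,0,0,0,0]'
python3 -m creep '[1,-10,0,0,0,0,0, 1,-30,0,0,0,0,0, 1,-40,0,0,0,0,0, 1,-40,0,0,0,0,0, 1,-40,20,20,0,0,0, 1,0,20,20,0,0,0, 1,0,0,0,0,0,0]'
python3 - <<'E'
from h import *
rep()
from workcell import arm
import cv2
for n in("scene","top"):
    s=arm.snapshot(n);np.savez(f"pics/{n}9.npz",**s);cv2.imwrite(f"pics/{n}9.png",s["frame"])
a=cv2.imread("pics/scene9.png");b=cv2.imread("pics/top9.png")
cv2.imwrite("pics/p8.png",np.hstack([cv2.resize(a[120:325,205:405],(400,410)),cv2.resize(b[140:250,270:390],(400,410))]))
a0=cv2.imread("pics/top0.png"); cv2.imwrite("pics/p9.png",np.hstack([x[90:250,110:290] for x in(a0,b)]).repeat(2,0).repeat(2,1))
E
```

```text
time: 14.75
position: [0.5561, -0.2149, 0.079]
tool_rot: [-0.116, -0.698, -0.115, 0.698]
wrist_force: [-5.6, 1.4, 14.1]
grip_width: -0.0
time: 15.45
position: [0.5296, -0.2712, 0.239]
tool_rot: [0.115, 0.698, 0.111, -0.698]
wrist_force: [-0.5, -0.6, 0.3]
grip_width: 0.0005
t 15.45 box mm [-51.  -91.7 239. ] F [-0.5 -0.6  0.3] w 0.0005 q [ 0.78  0.4  -0.46  1.69  0.2   1.1  -0.99]
axes in box(cols x,y,z)
 [[-0.    -0.005 -1.   ]
 [-0.005 -1.     0.005]
 [-1.     0.005  0.   ]]
```

View pics/p8.png

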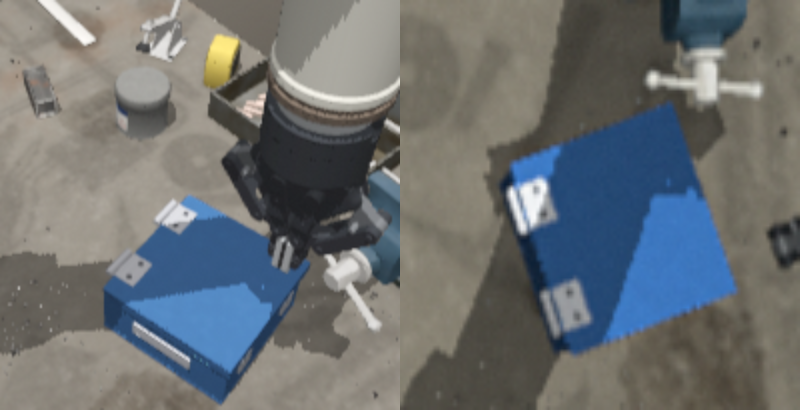

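View pics/p9.png

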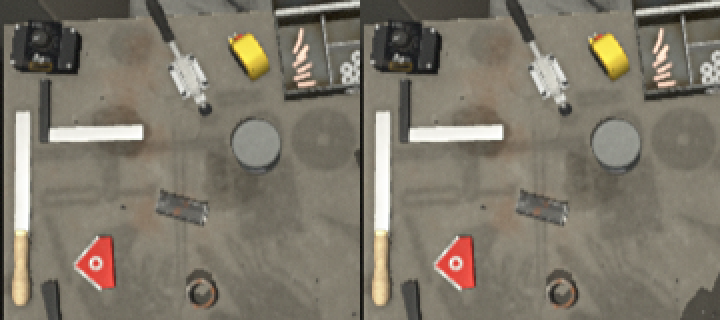

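The lid lies shut on the rim at (210,290). The tin, tube, pipe and magnet sit at the same pixels as at the start, and the arm is clear. Handing in.

```bash
python3 -c "
from workcell import arm
print(abs(arm.get_obs()['qd']).max()); print(arm.sign_off())"
```

```text
0.027246442643652564
the job is handed in; nothing more can be done
None
```

The box is closed: I folded the flap flat with the shut fingertips while the lid stood open, then swung the lid over and pressed it shut. I handed the job in at about 15.5 s.

- **Flap:** it stopped giving at z = 0.060 m under about 15 N, which matches the stated height of 60 mm. Pictures taken before I moved the lid showed it flat.
- **Lid:** it stopped at z = 0.079 m under about 14 N, which matches the stated 79 mm. The last pictures show it flat on the rim.
- **Surroundings:** in the before-and-after top pictures the tin, tube, pipe and magnet stand in the same places. The arm was clear of everything, with the wrist force near zero.
- **Not checked:** I could not see the nozzles, nuts or flap once the lid was shut. The flap was flat and covering the nozzles and nuts in the last view before that. I have no direct reading of the joint angles.

The one thing to mend was the last joint, which came within 0.02 rad of its range limit during the flap push. I turned the tool to relieve it. No check failed or disagreed.

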